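# Stow the muddler in the bottle stand's swing-out tray

### The job

Put the muddler away: lay it in the tool tray that is swung out of the bottle stand, then swing the tray fully home under the stand with the muddler in it. The small bitters bottle stands in the tray's way, so set it upright in the middle of the round leather coaster, without ever tipping it over. Leave the glass and the jigger where they stand.

Things in the scene. Friction and masses are not known exactly. Their poses are not given: they have to be found in the camera images.
- bar_stand: Fixed walnut bottle stand, 200 (x) x 362 (y) x 114 mm high, brass rail round the back of its top; four bottles and jars fixed on it, all behind its x = -20 mm, up to 414 mm high. Origin: centre of its footprint on the worktop; -x is its open front (towards the robot), y its width, z up. Side panels 14 mm thick, front edges at x = -70; base board 8 mm high from x = -65 back.
- stand_edge (a point): Middle of the lower front edge of the stand's top board, 100 mm above the worktop (board 14 mm thick), at the stand's x = -100 mm. Axes as the stand. The home tray's front face lies 30 mm behind this edge (+x), so it can be pushed home only by reaching in under the board with a slanting tool. A tray that is out is covered by the board over its innermost 45 to 75 mm; the rest is open from above.
- tray_pivot (a point): Vertical brass pin on which the tool tray swings, at the tray's outer corner, in the front left of the stand (the stand's x = -62, y = +155 mm); this point is 11 mm above the worktop. Axes as the stand.
- tool_tray (a joint): Swing angle of the tray (rad): 0 = home against its stop, wholly under the stand (spanning the stand's y = -147 to +163 mm); growing = free end swung out to the front; at 1.57 it points straight out of the stand's front (-x). Stiff pivot, stays where left: about 0.2 N m turns it (1 N at the free end). Starts between 1.3 and 1.6.
- tray_floor (a point): Centre of the tray's floor, 18 mm above the worktop. Open oak box, grey lining: outside 108 x 310 mm, inside 94 x 296, underside 11 mm and wall tops 45 mm above the worktop, walls 7 mm. Axes turn with the tray: y along it towards the pivot end (pin at x = -46, y = +147 mm; free end at y = -155 mm); x across it: -x is the outer side (front when home), +x leads as it swings home; z up.
- tray_push (a point): Point on the outer (-x) wall of the tray near its free end where it can be pushed home: 240 mm along the tray from the pin, 30 mm above the worktop. Axes as tray_floor; push towards its +x, along the arc about the pin (any point of this wall beyond its middle will do).
- muddler_mid (a point): Centre of the turned walnut muddler, a dark rod 210 mm long and 41 mm thick, 0.12 kg, lying on the worktop (this point 20 mm above it) either left or right of the stand; it may roll. Its length lies along y.
- bottle: Small brown bitters bottle with a black cap and paper label, loose, 0.19 kg, the only one on the worktop in front of the stand, in the path of the tray. 43 mm body up to 72 mm, narrowing there to a neck and cap 18 mm thick up to 124 mm (cap seen up to 142 mm). Origin: centre of its underside; z up.
- coaster: Round brown leather coaster, 94 mm across, 5 mm thick, fixed on the worktop either right or left of the stand (on the side where the muddler is not). Origin: centre of its underside.
- glass: Rocks glass, 92 mm across, 97 mm high, loose, right of the stand; not to be disturbed. Origin: centre of its underside.
- jigger: Copper double jigger, 43 mm across, 84 mm high, loose, left of the stand; not to be disturbed. Origin: centre of its underside.
Not all that is in view belongs to the job. What is shaped like the bottle but green or purple is not meant.

How it is judged:
On the way:
1. the muddler lies on the floor of the tray while the tray is still out (x of muddler_mid in the frame of tray_floor between -0.035 and 0.035 m and y of muddler_mid in the frame of tray_floor between -0.05 and 0.05 m and z of muddler_mid in the frame of tray_floor between 0.01 and 0.032 m and value of joint tool_tray above 0.4 rad), for 0.2 s.
At the end, for the whole second after the job is handed in: The tray is home (swing angle under 0.035 rad) and at rest, the muddler lies still on the tray's floor inside its walls, and the bitters bottle stands upright and still on the coaster, its axis within 25 mm of the coaster's centre (value of joint tool_tray below 0.035 rad and velocity of joint tool_tray between -0.05 and 0.05 rad/s and x of muddler_mid in the frame of tray_floor between -0.035 and 0.035 m and y of muddler_mid in the frame of tray_floor between -0.05 and 0.05 m and z of muddler_mid in the frame of tray_floor between 0.01 and 0.032 m and linear speed of muddler below 0.03 m/s and horizontal distance between bottle and coaster below 0.025 m and height (world z) of bottle between 0.003 and 0.009 m and angle between bottle's own z axis and vertical below 0.08 rad and linear speed of bottle below 0.02 m/s); the robot touches nothing.
It fails at once if the bitters bottle is tipped over (leans more than 35 degrees) (angle between bottle's own z axis and vertical above 0.61 rad).
It fails at once if the glass is shifted by more than 25 mm or tipped (distance of glass from where it was at the start of the episode above 0.025 m or angle between glass's own z axis and vertical above 0.35 rad).
It fails at once if the jigger is shifted by more than 25 mm or tipped (distance of jigger from where it was at the start of the episode above 0.025 m or angle between jigger's own z axis and vertical above 0.35 rad).
It also fails if it takes over 72 s, if anything falls off the work surface, if the arm or the gripper's body presses on something with over 40 N, if the wrist force passes 120 N, or if a joint passes its speed limit or range.

### The arm

A 6-joint arm with a two-finger parallel gripper is mounted at the origin on a cart in front of the work surface, level with it; the furniture and walls round the work are solid. World frame = base frame: x ahead of the robot, y to its left, z up, the work surface at z = 0. Lengths are in m, angles in rad, forces in N, time in s.
With the tool pointing down it reaches from about 0.275 to 0.75 m from the base axis. Payload 10.2 kg.
Tool frame: the origin (TCP) lies midway between the tips of the shut fingers; the grasp point (between the pads) lies pinch_z behind it (pinch_z is the distance from the TCP to the grasp point, in m); z points along the fingers, x is the direction in which the jaws open and shut, and the axes are right-handed (so a half turn about z gives the same grasp; the last joint's range is limited). The gripper opens to 88 mm and grips with 3 to 60 N. Pads are 18 mm wide; open, the fingers measure 123 mm over their backs; the gripper's body (75 mm by 187 mm) begins 45 mm behind the grasp point.
Start: joints at [1.073, 0.313, 1.498, -0, 1.331, -0.223], TCP at [0.142, 0.505, 0.239] pointing down, gripper open.
Joint ranges: [-2.94, 2.94], [-0.97, 2.17], [0.19, 2.56], [-1.23, 4.37], [0.02, 3.11], [-2.88, 2.88]. Speed limits (rad/s): [2.39, 2.39, 3.01, 3.14, 3.14, 3.14].

### API

Orientations are given as a unit quaternion [x, y, z, w].
In Python, from station import * gives the robot as it stands. The module is installed in compiled form; this text tells all that it offers.
- The arm moves only by the tool jog_arm, never from a script. Its argument "steps" is a list that holds one entry, the list of rows, each a list of 7 numbers: the shift along the world's x, y, z in mm, then the turn, a rotation vector about the world's x, y, z in rad, then the closure in counts, from 0 (fully open) to 255 (shut). In form: [[[dx, dy, dz, rx, ry, rz, grip], ...]]. A call has 1 to 8 rows; each row shifts and turns the commanded pose from where the row before left it; what a row does not reach is not made up. A row lasts 1/8 s, in which the tool goes at most 62.5 mm and 10.7 degrees, less where a joint would pass 70% of its speed; a pose out of reach is approached as far as the arm can. A call is refused whole if a number of a shift passes 62.5 or a number of a turn 0.188, either way. A call with a gripper value outside its range is refused whole. The fingers move at their own pace and stop on an object; "squeeze" is the grip in N (left out, the last holds). Time passes only in rows, so rows that do not move let the fingers close. It gives the time, the measured TCP pose, the force and the opening at its end, in the units of the state.
- read_state(): the state, without advancing time (a new reading comes with each control period).
- grab_frame(name): name is "scene" or "top" or "wrist"; returns a dict with "img" (384x512x3 uint8, blue, green, red), "depth" (384x512 float32, m along the optical axis (not along the pixel's ray), 0 where there is no reading), "fx", "fy", "cx", "cy" (pixels), "k1" (the pictures are not rectified: a ray, as slopes to the right and down, at radius r is drawn at 1 + k1 r^2 times it, then the intrinsics apply), "R" (3x3) and "t" (3): a world point X has camera coordinates R X + t. Camera axes: x right, y down, z forward; pixel columns grow to the right and rows downward; lengths in m; the calibration is good to about 2 mm. A picture is of the moment at which its call begins.
- job_done(): hands the job in, once; it reports no verdict.
The state is a dict: "time_s": time; "q": joint angles; "dq": joint speeds; "effort": joint torques, N m; "position": TCP position; "ee_rot": TCP orientation; "ft_force": force on the tool from outside, world axes, zero at the start; "moment": the same for the moment, N m; "opening": finger opening in m.
Only numpy, scipy, OpenCV 4.12 (cv2) and the standard library are available. Lean on these libraries where they do the work, as an engineer would, in place of code of your own. Each camera call takes 0.05 s, during which the arm holds its last target. There are 200 camera calls.

## Working session

There is one attempt and no reset: what is moved stays moved. The work goes in short steps, Python scripts to look and compute and a tool call to move; the robot and the scene stay as the last step left them, time stands still between calls to the robot, and variables do not carry over. Pictures are saved under pics/ and viewed, about 8 in all and at most 12, crops included, and the job is handed in when it is done.

Besides the shell and the picture viewer there is one more tool, called as name([rows], argument=value, ...), one row to a line, values as JSON. jog_arm: Moves the arm, as the interface text tells. Its arguments: {"type":"object","properties":{"steps":{"type":"array","items":{"type":"array","items":{"type":"array","items":{"type":"number"}}}},"squeeze":{"type":"number"}},"required":["steps"]}

```bash
mkdir -p pics; cat > h.py <<'E'
from station import *
import numpy as np, cv2
def ray(f,u,v):
    K=np.array([[f['fx'],0,f['cx']],[0,f['fy'],f['cy']],[0,0,1]])
    p=cv2.undistortPoints(np.array([[[u,v]]],float),K,np.array([f['k1'],0,0,0.]))[0,0]
    R=np.array(f['R']);t=np.array(f['t'])
    return -R.T@t, R.T@np.array([p[0],p[1],1.])
def onz(f,u,v,z):
    o,d=ray(f,u,v); return o+d*(z-o[2])/d[2]
def cloud(f):
    h,w=f['depth'].shape
    u,v=np.meshgrid(np.arange(w),np.arange(h))
    K=np.array([[f['fx'],0,f['cx']],[0,f['fy'],f['cy']],[0,0,1]])
    p=cv2.undistortPoints(np.stack([u,v],-1).reshape(-1,1,2).astype(float),K,np.array([f['k1'],0,0,0.]))[:,0]
    z=f['depth'].reshape(-1,1)
    P=(np.c_[p,np.ones(len(p))]*z-np.array(f['t']))@np.array(f['R'])
    P[z[:,0]==0]=np.nan
    return P.reshape(h,w,3)
E
python3 - <<'E'
from h import *
import pickle
s=read_state();print(s)
F={}
for n in ['scene','top']:
    f=grab_frame(n);F[n]=f;o,d=ray(f,256,192);print(n,o,d,f['fx'],f['k1'],(f['depth']>0).mean())
pickle.dump(F,open('F.pkl','wb'))
a=np.hstack([cv2.resize(F[n]['img'],(800,600)) for n in F])
cv2.imwrite('pics/scene.png',cv2.resize(F['scene']['img'],(800,600)));cv2.imwrite('pics/top.png',cv2.resize(F['top']['img'],(800,600)))
E
```

```text
{'time_s': 0.0, 'q': array([ 1.07259183e+00,  3.13418235e-01,  1.49841773e+00,  3.36165685e-06,
        1.33099284e+00, -2.23407562e-01]), 'dq': array([-1.05814225e-04,  1.13607688e-05, -2.10073180e-03,  1.87092474e-04,
        2.75432063e-04,  1.51536769e-03]), 'effort': array([ 1.54374455e-03, -4.02209795e+01, -2.52269644e+01,  6.95404178e-02,
        3.52647726e-02, -1.06524221e-04]), 'position': array([0.14235684, 0.50508213, 0.23818461]), 'ee_rot': array([ 7.97292853e-01,  6.03592350e-01, -5.63863622e-04,  2.53126574e-04]), 'ft_force': array([ 0.25001153,  0.62383539, -0.08708749]), 'moment': array([-0.00297451, -0.04517782, -0.03511375]), 'opening': 0.08798553653382077}
scene [-0.2396189  -0.85301414  0.83310587] [ 0.59327317  0.5991521  -0.53793923] 378.8404903249304 -0.015248827939498279 0.9959665934244791
top [ 0.29810273 -0.01330619  1.23377388] [ 0.23450813 -0.01409625 -0.97207057] 403.51991144722655 0.02205373958790691 0.995941162109375
```

View pics/scene.png

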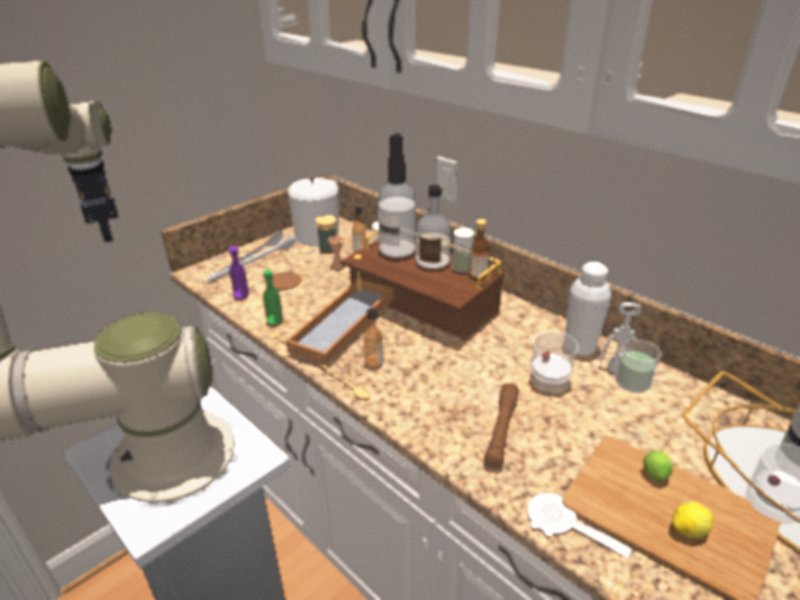

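View pics/top.png

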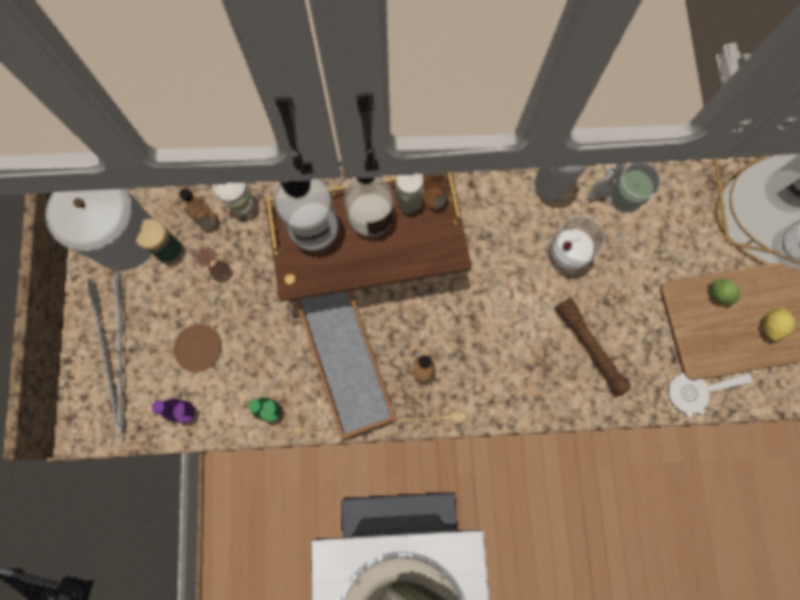

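The pictures show (800x600 top view) the tray at about (345,370), the bottle at (424,368), the coaster at (197,348) and the muddler from (567,308) to (620,384). The glass is at (573,250) and the jigger at (213,262). The green and purple bottles stand near (265,410) and (178,410).

```bash
python3 - <<'E'
from h import *
import pickle
F=pickle.load(open('F.pkl','rb'));f=F['top'];k=1/1.5625
C=cloud(f);np.set_printoptions(precision=4,suppress=True)
def px(n,u,v,z): print(n,onz(f,u*k,v*k,z))
hsv=cv2.cvtColor(f['img'],cv2.COLOR_BGR2HSV)
def reg(n,x0,x1,y0,y1,z0,z1,cond=None):
    m=(C[...,0]>x0)&(C[...,0]<x1)&(C[...,1]>y0)&(C[...,1]<y1)&(C[...,2]>z0)&(C[...,2]<z1)
    if cond is not None:m&=cond
    P=C[m]; r=cv2.minAreaRect((P[:,:2]*1000).astype(np.float32)); print(n,len(P),'med',np.median(P,0),'rect',r); return m,P
px('bottlecap',424,362,.14);px('coaster',197,348,.005);px('glass',573,250,.05);px('jig',213,262,.05);px('green',265,408,.1);px('purple',178,410,.1)
px('edgeL',280,298,.114);px('edgeR',468,265,.114)
px('trayfree1',345,436,.045);px('trayfree2',393,417,.045);px('mud1',567,303,.02);px('mud2',620,388,.02)
# regions
b=onz(f,424*k,362*k,.14)
reg('bottle',b[0]-.05,b[0]+.05,b[1]-.05,b[1]+.05,.1,.16)
reg('bottlebody',b[0]-.05,b[0]+.05,b[1]-.04,b[1]+.04,.02,.08)
c=onz(f,594*k,346*k,.02)
m,P=reg('mud',c[0]-.15,c[0]+.15,c[1]-.1,c[1]+.1,.012,.06,hsv[...,2]<110)
q=P-P.mean(0);e=np.linalg.svd(q,full_matrices=0)[2][0];s=q@e;print(P.mean(0),e,s.min(),s.max(),P[:,2].max());
mid=P.mean(0)+e*(s.min()+s.max())/2;print('mid',mid)
for lo in np.linspace(s.min(),s.max(),8)[:-1]:
    w=(s>=lo)&(s<lo+.03);n=np.array([-e[1],e[0]]);d=q[w][:,:2]@n;print(round(lo,3),d.min(),d.max(),P[w][:,2].max())
g=onz(f,345*k,370*k,.02)
mt,_=reg('traywall',g[0]-.2,g[0]+.1,g[1]-.12,g[1]+.09,.037,.055)
e1=onz(f,373*k,282*k,.114)
reg('standtop',e1[0]-.1,e1[0]+.3,e1[1]-.25,e1[1]+.25,.104,.122)
c=onz(f,197*k,348*k,.005)
mc=(np.hypot(C[...,0]-c[0],C[...,1]-c[1])<.09)&(hsv[...,2]<120)&(hsv[...,1]>70)&(C[...,2]<.02)
v,u=np.nonzero(mc);(x,y),ax,an=cv2.fitEllipse(max(cv2.findContours(cv2.morphologyEx(mc.astype(np.uint8),cv2.MORPH_OPEN,np.ones((5,5))),0,1)[0],key=len));print(x,y,ax,onz(f,x,y,.005))
E
```

```text
bottlecap [ 0.4486 -0.0649  0.14  ]
coaster [0.519  0.3728 0.005 ]
glass [ 0.6662 -0.375   0.05  ]
jig [0.6797 0.3306 0.05  ]
green [0.3874 0.2205 0.1   ]
purple [0.3924 0.3743 0.1   ]
edgeL [0.5838 0.1892 0.114 ]
edgeR [ 0.628  -0.1588  0.114 ]
trayfree1 [0.3325 0.0848 0.045 ]
trayfree2 [ 0.3622 -0.0054  0.045 ]
mud1 [ 0.5671 -0.3598  0.02  ]
mud2 [ 0.3954 -0.4415  0.02  ]
bottle 65 med [ 0.4495 -0.0644  0.1401] rect ((449.8512268066406, -65.15929412841797), (20.903064727783203, 22.21173858642578), 32.575645446777344)
bottlebody 52 med [ 0.4335 -0.0569  0.0649] rect ((444.6729736328125, -60.07009506225586), (41.531890869140625, 27.524675369262695), 44.450069427490234)
mud 672 med [ 0.4785 -0.3955  0.0315] rect ((477.84942626953125, -397.3813171386719), (206.2454071044922, 34.45317077636719), 28.866188049316406)
[ 0.4776 -0.3944  0.031 ] [-0.8771 -0.4802 -0.0104] -0.1019290859498224 0.1043537762601335 0.043275064862736044
mid [ 0.4765 -0.395   0.031 ]
-0.102 -0.014786757939031815 0.019673470588497537 0.043112622822267424
-0.072 -0.014122336691738319 0.01811436197355669 0.04017774248781508
-0.043 -0.009477674087826744 0.012618028034094115 0.036558871976872936
-0.014 -0.00960991062002635 0.013627337071684287 0.03649666163610292
0.016 -0.009109505958097314 0.016950026043346306 0.03783941863698464
0.045 -0.013272124552504119 0.016443638237701997 0.03777251039728741
0.075 -0.01424076108454337 0.019437562145977055 0.043275064862736044
traywall 446 med [0.4236 0.0638 0.0432] rect ((457.01947021484375, 76.52400970458984), (238.3091278076172, 107.88104248046875), 16.70250129699707)
standtop 5107 med [0.6588 0.0136 0.1131] rect ((697.8355712890625, 26.319625854492188), (199.9983367919922, 362.5021667480469), 6.820850849151611)Traceback (most recent call last):
  File "<stdin>", line 30, in <module>
ValueError: max() iterable argument is empty
```

```bash
python3 - <<'E'
import station
print([n for n in dir(station) if n[0]!='_'], getattr(station,'pinch_z',None))
E
```

```text
['IKError', 'grab_frame', 'job_done', 'pinch_z', 'read_state'] 0.0187
```

jog_arm([
  [[28, -52, 0, 0, 0, 0, 0], [28, -52, 0, 0, 0, 0, 0], [28, -52, 0, 0, 0, 0, 0], [28, -52, 0, 0, 0, 0, 0], [28, -52, 0, 0, 0, 0, 0], [28, -52, 0, 0, 0, 0, 0], [28, -52, 0, 0, 0, 0, 0], [28, -52, 0, 0, 0, 0, 0]],
])

```text
time_s: 1.1
position: [0.3669, 0.0874, 0.2388]
ee_rot: [0.797, 0.603, 0.0, 0.0]
ft_force: [0.7, 0.2, 0.1]
opening: 0.0881
```

jog_arm([
  [[28, -52, 0, 0, 0, 0, 0], [28, -51, 0, 0, 0, 0, 0], [27, -49, 0, 0, 0, 0, 0], [0, 0, -40, 0, 0, 0, 0], [0, 0, 0, 0, 0, 0, 0]],
])

```text
time_s: 1.72
position: [0.4482, -0.0625, 0.1968]
ee_rot: [0.798, 0.603, -0.001, -0.003]
ft_force: [-0.8, 0.9, 0.2]
opening: 0.0881
```

```bash
python3 - <<'E'
from h import *
f=grab_frame('wrist');cv2.imwrite('pics/w1.png',cv2.resize(f['img'],(640,480)))
C=cloud(f);m=(abs(C[...,0]-.45)<.06)&(abs(C[...,1]+.065)<.06)&(C[...,2]>.09)&(C[...,2]<.16)
P=C[m];print(len(P),np.median(P,0),P.min(0),P.max(0))
E
```

```text
1440 [ 0.44570983 -0.06320334  0.13984883] [ 0.43446641 -0.08042759  0.09001221] [ 0.46204587 -0.04951333  0.14417098]
```

View pics/w1.png

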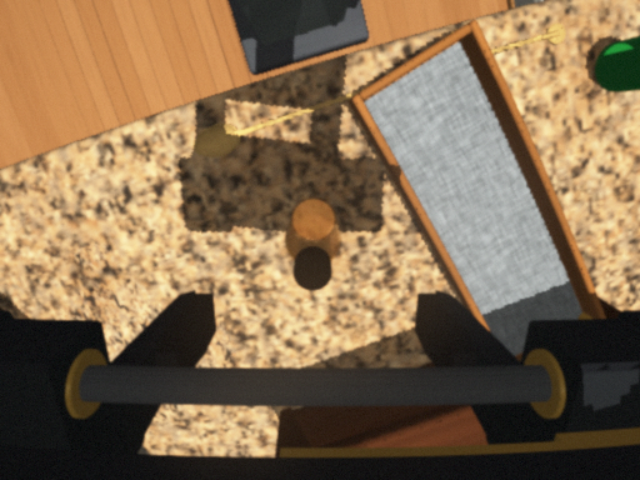

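The wrist view shows the cap at (312,268), midway between the fingers, with the tray beside it. I can lower to the neck.

jog_arm([
  [[0, -1, -40, 0, 0, 0, 0], [0, 0, -40, 0, 0, 0, 0], [0, 0, -30, 0, 0, 0, 100], [0, 0, 0, 0, 0, 0, 180], [0, 0, 0, 0, 0, 0, 255], [0, 0, 0, 0, 0, 0, 255], [0, 0, 0, 0, 0, 0, 255], [0, 0, 0, 0, 0, 0, 255]],
], squeeze=20)

```text
time_s: 2.78
position: [0.4496, -0.0637, 0.0891]
ee_rot: [0.797, 0.604, 0.0, 0.0]
ft_force: [-0.4, 0.9, 0.7]
opening: 0.0302
```

jog_arm([
  [[0, 0, 0, 0, 0, 0, 255], [0, 0, 0, 0, 0, 0, 255], [0, 0, 0, 0, 0, 0, 255], [0, 0, 0, 0, 0, 0, 255]],
])

```text
time_s: 3.28
position: [0.4495, -0.0637, 0.0887]
ee_rot: [0.797, 0.604, -0.0, 0.0]
ft_force: [-0.3, 0.3, 0.6]
opening: 0.0167
```

jog_arm([
  [[0, 0, 20, 0, 0, 0, 255], [0, 0, 40, 0, 0, 0, 255], [0, 15, 25, 0, 0, 0, 255], [6, 30, 0, 0, 0, 0, 255], [7, 45, 0, 0, 0, 0, 255], [7, 45, 0, 0, 0, 0, 255], [7, 45, 0, 0, 0, 0, 255], [7, 45, 0, 0, 0, 0, 255]],
])

```text
time_s: 4.28
position: [0.4833, 0.1629, 0.1734]
ee_rot: [0.797, 0.604, -0.0, -0.0]
ft_force: [0.7, -1.0, -1.4]
opening: 0.0172
```

jog_arm([
  [[7, 45, 0, 0, 0, 0, 255], [7, 45, 0, 0, 0, 0, 255], [7, 45, 0, 0, 0, 0, 255], [6, 35, 0, 0, 0, 0, 255], [6, 25, 0, 0, 0, 0, 255], [2, 17, 0, 0, 0, 0, 255], [0, 0, 0, 0, 0, 0, 255], [0, 0, 0, 0, 0, 0, 255]],
])

```text
time_s: 5.28
position: [0.5183, 0.3726, 0.1734]
ee_rot: [0.797, 0.603, -0.0, -0.0]
ft_force: [-0.3, -0.5, -1.2]
opening: 0.0172
```

```bash
python3 - <<'E'
from h import *
print(read_state()['position'])
f=grab_frame('wrist');g=grab_frame('top')
a=cv2.resize(f['img'],(400,300));b=cv2.resize(g['img'][130:300,60:287],(400,300))
cv2.imwrite('pics/w2.png',np.hstack([a,b]))
np.save('w2.npy',f,allow_pickle=True)
E
```

```text
[0.51833107 0.37264754 0.17340779]
```

View pics/w2.png

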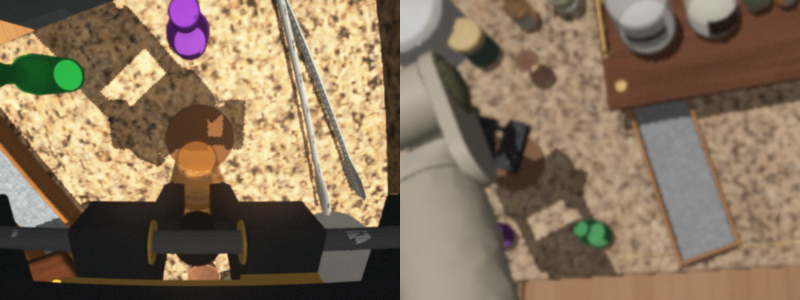

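The held bottle's shoulder is at (198,158) in the left picture, over the coaster centred near (200,138). I'll check both positions with rays.

```bash
python3 - <<'E'
from h import *
f=np.load('w2.npy',allow_pickle=True).item();s=1.28
print(onz(f,199.5*s,138.5*s,.005), onz(f,166*s,138*s,.005),onz(f,233*s,138*s,.005),onz(f,200*s,105*s,.005))
C=cloud(f);hs=cv2.cvtColor(f['img'],cv2.COLOR_BGR2HSV)
P=C[int(140*s):int(180*s),int(175*s):int(222*s)].reshape(-1,3);P=P[(P[:,2]>.09)&(P[:,2]<.17)]
print(len(P),P.min(0),P.max(0),np.median(P,0))
E
```

```text
[0.52052029 0.37660203 0.005     ] [0.50712834 0.3319705  0.005     ] [0.53248851 0.42165817 0.005     ] [0.47636169 0.38963859 0.005     ]
2175 [0.49824773 0.35424729 0.09000335] [0.51934563 0.39379562 0.16999135] [0.50138219 0.37866851 0.14586368]
```

jog_arm([
  [[1, 3, -30, 0, 0, 0, 255], [0, 0, -30, 0, 0, 0, 255], [0, 0, -12, 0, 0, 0, 255], [0, 0, -4, 0, 0, 0, 255], [0, 0, -3, 0, 0, 0, 255], [0, 0, 0, 0, 0, 0, 255], [0, 0, -1, 0, 0, 0, 255], [0, 0, 0, 0, 0, 0, 255]],
])

```text
time_s: 6.38
position: [0.5195, 0.3764, 0.0939]
ee_rot: [0.797, 0.604, 0.0, 0.0]
ft_force: [0.3, 0.2, -0.6]
opening: 0.0169
```

jog_arm([
  [[0, 0, -1, 0, 0, 0, 255], [0, 0, 0, 0, 0, 0, 200], [0, 0, 0, 0, 0, 0, 150], [0, 0, 0, 0, 0, 0, 100], [0, 0, 0, 0, 0, 0, 60], [0, 0, 0, 0, 0, 0, 60], [0, 0, 30, 0, 0, 0, 60], [0, 0, 60, 0, 0, 0, 60]],
])

```text
time_s: 7.38
position: [0.5186, 0.3758, 0.1816]
ee_rot: [0.797, 0.604, -0.003, -0.001]
ft_force: [0.6, -0.2, 0.2]
opening: 0.0672
```

jog_arm([
  [[0, 0, 50, 0, 0, 0, 0], [-10, -55, 0, 0, 0, -0.18, 0], [-10, -60, 0, 0, 0, -0.18, 0], [-10, -60, 0, 0, 0, -0.18, 0], [-5, -60, 0, 0, 0, -0.18, 0], [0, -60, 0, 0, 0, -0.18, 0], [0, -60, 0, 0, 0, -0.18, 0], [0, -60, 0, 0, 0, -0.18, 0]],
])

```text
time_s: 8.38
position: [0.4842, -0.0406, 0.233]
ee_rot: [1.0, 0.015, 0.0, 0.0]
ft_force: [1.8, -0.0, 0.1]
opening: 0.088
```

jog_arm([
  [[0, -60, 0, 0, 0, -0.18, 0], [0, -60, 0, 0, 0, -0.18, 0], [0, -60, 0, 0, 0, -0.18, 0], [-2, -60, 0, 0, 0, -0.18, 0], [-3, -60, 0, 0, 0, -0.18, 0], [-2, -57, 0, 0, 0, -0.18, 0], [0, 0, 0, 0, 0, 0, 0], [0, 0, 0, 0, 0, 0, 0]],
])

```text
time_s: 9.38
position: [0.4775, -0.3952, 0.2326]
ee_rot: [0.867, -0.498, -0.0, -0.0]
ft_force: [0.1, 1.4, -0.3]
opening: 0.0881
```

```bash
python3 - <<'E'
from h import *
from scipy.spatial.transform import Rotation as R
s=read_state();x=R.from_quat(s['ee_rot']).as_matrix()[:,0];print(s['position'],s['q'],np.degrees(np.arctan2(x[1],x[0])))
f=grab_frame('wrist');g=grab_frame('top')
a=cv2.resize(f['img'],(400,300));b=cv2.resize(g['img'][130:300,60:287],(400,300))
cv2.imwrite('pics/w3.png',np.hstack([a,b]))
C=cloud(f);hsv=cv2.cvtColor(f['img'],cv2.COLOR_BGR2HSV)
m=(C[...,2]>.012)&(C[...,2]<.055)&(abs(C[...,0]-.478)<.14)&(abs(C[...,1]+.396)<.1)
n,l,st,ce=cv2.connectedComponentsWithStats(m.astype(np.uint8));i=1+st[1:,4].argmax();P=C[l==i]
print(len(P),cv2.minAreaRect((P[:,:2]*1000).astype(np.float32)),P[:,2].max())
# bottle on coaster from top
D=cloud(g);m=(D[...,2]>.135)&(D[...,2]<.16)&(abs(D[...,0]-.52)<.05)&(abs(D[...,1]-.376)<.05);print(np.median(D[m],0),m.sum())
E
```

```text
[ 0.47751065 -0.39515057  0.23255328] [-8.80160816e-01  5.30591484e-01  1.19398695e+00  2.58343352e-04
  1.41762746e+00  1.62651827e-01] -59.75102326415856
4188 ((478.5003662109375, -396.88043212890625), (209.65818786621094, 37.91993713378906), 27.664566040039062) 0.0425565051474041
[0.51953354 0.37239797 0.14490505] 62
```

View pics/w3.png

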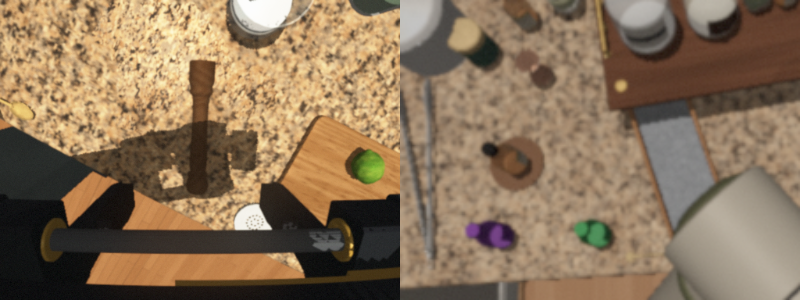

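The wrist view shows the muddler lying between the fingers, and the right-hand view shows the bottle upright on the coaster. I'll lower onto the muddler.

jog_arm([
  [[1, -2, -60, 0, 0, -0.045, 0], [0, 0, -60, 0, 0, 0, 0], [0, 0, -50, 0, 0, 0, 0], [0, 0, -30, 0, 0, 0, 0], [0, 0, -20, 0, 0, 0, 0], [0, 0, -6, 0, 0, 0, 60], [0, 0, 0, 0, 0, 0, 130], [0, 0, 0, 0, 0, 0, 255]],
], squeeze=20)

```text
time_s: 10.48
position: [0.4789, -0.3981, 0.008]
ee_rot: [0.855, -0.518, 0.001, 0.0]
ft_force: [-0.1, -0.2, 0.2]
opening: 0.0603
```

jog_arm([
  [[0, 0, 0, 0, 0, 0, 255], [0, 0, 0, 0, 0, 0, 255], [0, 0, 0, 0, 0, 0, 255], [0, 0, 0, 0, 0, 0, 255], [0, 0, 0, 0, 0, 0, 255]],
])

```text
time_s: 11.1
position: [0.4786, -0.3979, 0.0071]
ee_rot: [0.855, -0.518, 0.0, 0.0]
ft_force: [-0.8, 0.1, 5.8]
opening: 0.0403
```

jog_arm([
  [[0, 0, 0, 0, 0, 0, 255], [0, 0, 0, 0, 0, 0, 255], [0, 0, 0, 0, 0, 0, 255]],
])

```text
time_s: 11.48
position: [0.4786, -0.3979, 0.0071]
ee_rot: [0.855, -0.518, 0.0, 0.0]
ft_force: [-0.5, -0.2, 5.9]
opening: 0.0403
```

jog_arm([
  [[0, 0, 10, 0, 0, 0, 255], [0, 0, 30, 0, 0, 0, 255], [0, 0, 40, 0, 0, 0, 255], [0, 0, 40, 0, 0, 0, 255], [0, 0, 0, 0, 0, 0, 255], [0, 0, 0, 0, 0, 0, 255]],
])

```text
time_s: 12.22
position: [0.478, -0.3971, 0.1254]
ee_rot: [0.855, -0.518, -0.001, -0.0]
ft_force: [0.3, -0.2, -1.2]
opening: 0.0407
```

```bash
python3 - <<'E'
from h import *
f=grab_frame('wrist');g=grab_frame('scene')
a=cv2.resize(f['img'],(400,300));b=cv2.resize(g['img'][150:341,200:455],(400,300))
cv2.imwrite('pics/w4.png',np.hstack([a,b]))
E
```

```text
(no output)
```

View pics/w4.png

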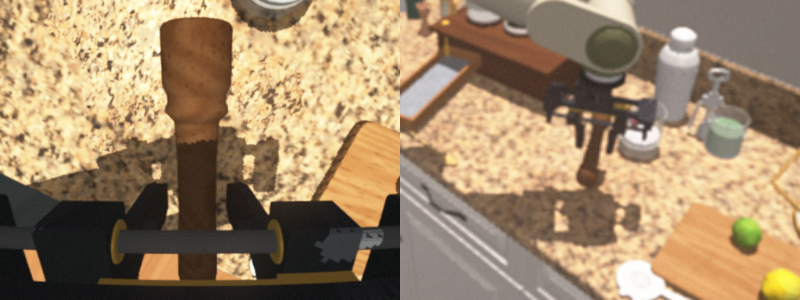

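The muddler is lifted: the wrist view shows it between the pads at about (197,200), and the wrist force reads -1.2 N. Next I'll carry it to the tray.

jog_arm([
  [[0, 20, 25, 0, 0, -0.02, 255], [-2, 45, 0, 0, 0, -0.03, 255], [-2, 50, 0, 0, 0, -0.03, 255], [-2, 50, 0, 0, 0, -0.03, 255], [-2, 50, 0, 0, 0, -0.03, 255], [-2, 50, 0, 0, 0, -0.03, 255], [-2, 50, 0, 0, 0, -0.02, 255], [-2, 50, 0, 0, 0, 0, 255]],
])

```text
time_s: 13.32
position: [0.4638, -0.031, 0.1509]
ee_rot: [0.802, -0.597, -0.001, 0.0]
ft_force: [-0.4, -0.3, -1.7]
opening: 0.0405
```

jog_arm([
  [[-2, 50, 0, 0, 0, 0, 255], [0, 40, 0, 0, 0, 0, 255], [0, 20, 0, 0, 0, 0, 255], [0, 0, 0, 0, 0, 0, 255], [0, 0, 0, 0, 0, 0, 255]],
])

```text
time_s: 13.95
position: [0.4623, 0.0767, 0.1512]
ee_rot: [0.802, -0.597, -0.0, 0.0]
ft_force: [-0.2, -0.0, -1.4]
opening: 0.0407
```

```bash
python3 - <<'E'
from h import *
from scipy.spatial.transform import Rotation as R
s=read_state();x=R.from_quat(s['ee_rot']).as_matrix()[:,0];print(s['position'],np.degrees(np.arctan2(x[1],x[0])))
f=grab_frame('wrist');C=cloud(f)
cv2.imwrite('pics/w5.png',cv2.resize(f['img'],(640,480)))
m=(C[...,2]>.037)&(C[...,2]<.052)&(abs(C[...,0]-.45)<.17)&(abs(C[...,1]-.08)<.12)
P=C[m];print(len(P),cv2.minAreaRect((P[:,:2]*1000).astype(np.float32)))
E
```

```text
[0.46231113 0.07669371 0.15121952] -73.30236853142233
4359 ((484.4456481933594, 85.00048828125), (262.3694152832031, 108.6819076538086), 16.70633888244629)
```

View pics/w5.png

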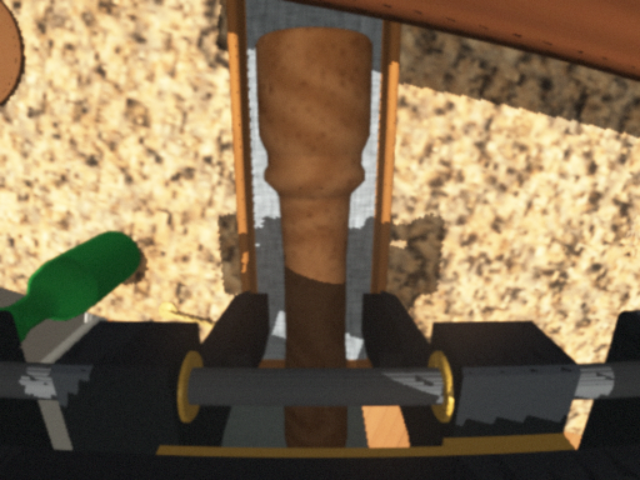

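The wrist view shows the muddler aligned over the tray, with the walls at columns 240 and 390 and the rod at 257 to 372. I'll lower it in.

jog_arm([
  [[0, 1.5, -30, 0, 0, 0, 255], [0, 0, -40, 0, 0, 0, 255], [0, 0, -30, 0, 0, 0, 255], [0, 0, -15, 0, 0, 0, 255], [0, 0, -7, 0, 0, 0, 255], [0, 0, -3, 0, 0, 0, 255], [0, 0, 0, 0, 0, 0, 255], [0, 0, 0, 0, 0, 0, 255]],
])

```text
time_s: 15.0
position: [0.4628, 0.0788, 0.0273]
ee_rot: [0.802, -0.597, 0.0, -0.0]
ft_force: [-0.1, 0.4, -2.3]
opening: 0.0409
```

jog_arm([
  [[0, 0, 0, 0, 0, 0, 125], [0, 0, 0, 0, 0, 0, 120], [0, 0, 0, 0, 0, 0, 118], [0, 0, 0, 0, 0, 0, 118]],
])

```text
time_s: 15.5
position: [0.4625, 0.0788, 0.0268]
ee_rot: [0.802, -0.597, 0.0, -0.0]
ft_force: [-0.1, -1.4, -0.8]
opening: 0.0472
```

jog_arm([
  [[0, 0, 20, 0, 0, 0, 118], [0, 0, 50, 0, 0, 0, 118], [0, 0, 60, 0, 0, 0, 118], [0, 0, 60, 0, 0, 0.18, 200], [0, 0, 0, 0, 0, 0.18, 255], [0, 0, 0, 0, 0, 0.18, 255], [0, 0, 0, 0, 0, 0.18, 255], [0, 0, 0, 0, 0, 0.18, 255]],
])

```text
time_s: 16.5
position: [0.4624, 0.0788, 0.2167]
ee_rot: [0.983, -0.185, -0.0, -0.0]
ft_force: [-0.2, 0.0, 1.2]
opening: 0.0006
```

```bash
cat > arc.py <<'E'
import numpy as np
pin=np.array([.618,.1728]);sy=np.radians(6.8)
def tray(phi,x,y): # tray-local mm (origin tray centre) -> world
    a=sy-phi # direction of tray x axis
    c,s=np.cos(a),np.sin(a)
    p=np.array([x+46,y-147])/1000
    return pin+np.array([c*p[0]-s*p[1],s*p[0]+c*p[1]])
E
python3 - <<'E'
from h import *
from arc import *
s=read_state();print(s['position'],s['ee_rot'])
g=grab_frame('top');f=grab_frame('wrist');C=cloud(f)
hsv=cv2.cvtColor(g['img'],cv2.COLOR_BGR2HSV);D=cloud(g)
m=(abs(hsv[...,0].astype(int)-65)<20)&(hsv[...,1]>120)&(abs(D[...,0]-.4)<.08)&(abs(D[...,1]-.22)<.08)
P=D[m];print('green',len(P),P.min(0),P.max(0),np.median(P[P[:,2]>.12],0) )
cv2.imwrite('pics/w6.png',np.hstack([cv2.resize(f['img'],(400,300)),cv2.resize(g['img'][130:300,160:387],(400,300))]))
for ph in [1.398]: print(tray(ph,0,0),tray(ph,-75,-93))
E
```

```text
[0.46239981 0.0788154  0.21670619] [ 9.82653197e-01 -1.85452670e-01 -3.75797778e-05 -1.33025573e-05]Traceback (most recent call last):
  File "<stdin>", line 7, in <module>
    return umr_minimum(a, axis, None, out, keepdims, initial, where)
ValueError: zero-size array to reduction operation minimum which has no identity
```

```bash
python3 - <<'E'
from h import *
from arc import *
import pickle
def green(g):
    hsv=cv2.cvtColor(g['img'],cv2.COLOR_BGR2HSV);D=cloud(g)
    m=(hsv[...,0]>45)&(hsv[...,0]<90)&(hsv[...,1]>120)&(abs(D[...,0]-.4)<.15)&(abs(D[...,1]-.22)<.15)
    P=D[m];print('green',len(P));
    if len(P): print(np.percentile(P,[2,98],axis=0),np.median(P[P[:,2]>.12],0))
green(pickle.load(open('F.pkl','rb'))['top'])
f=grab_frame('wrist');green(f);C=cloud(f)
cv2.imwrite('pics/w6.png',cv2.resize(f['img'],(512,384)))
for ph in [1.398]: print(tray(ph,0,0),tray(ph,-75,-93))
E
```

```text
green 80
[[0.37673136 0.21049069 0.03226308]
 [0.40274526 0.23639211 0.14310859]] [0.3878438  0.22748464 0.13927668]
green 3526
[[0.38040872 0.21197377 0.0170044 ]
 [0.41168995 0.24554404 0.14372267]] [0.39351195 0.23081276 0.14221759]
[0.49041943 0.08649705] [0.37978951 0.13160825]
```

View pics/w6.png

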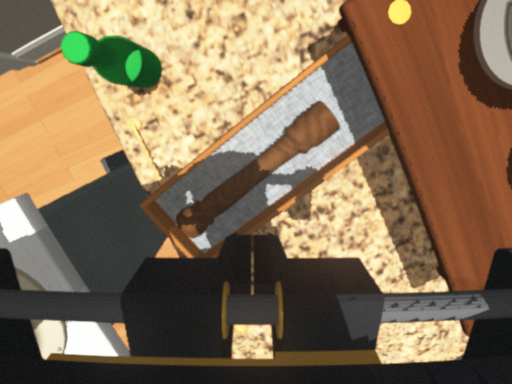

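The muddler lies on the tray floor, from about (190,215) to (320,120) in this view. The green bottle at (.393,.229) is well clear. Next I'll move the closed fingers to the outside of the outer wall.

jog_arm([
  [[-21, 14, 0, 0, 0, 0.166, 255], [-21, 14, 0, 0, 0, 0.166, 255], [-21, 15, 0, 0, 0, 0.166, 255], [-21, 14, 0, 0, 0, 0.166, 255], [0, 0, -60, 0, 0, 0, 255], [0, 0, -60, 0, 0, 0, 255], [0, 0, -50, 0, 0, 0, 255], [0, 0, -23, 0, 0, 0, 255]],
])

```text
time_s: 17.65
position: [0.3773, 0.1357, 0.0216]
ee_rot: [0.99, 0.14, -0.002, -0.0]
ft_force: [0.3, 0.2, 0.2]
opening: 0.0004
```

```bash
python3 - <<'E'
from station import *
from arc import *
s=read_state();print(s['position'],s['ee_rot'],s['ft_force'])
p=s['position'][:2]
for i in range(17):
    ph=1.398-.06*i
    q=tray(ph,-66 if i else -66,-93);print(round(ph,2),np.round((q-p)*1000,1));p=q
E
```

```text
[0.37731731 0.13570999 0.02161261] [ 9.90170277e-01  1.39857642e-01 -1.62580918e-03 -1.37416684e-04] [0.25578463 0.16641734 0.18140854]
1.4 [  5.1 -12.7]
1.34 [  3.4 -14. ]
1.28 [  4.2 -13.8]
1.22 [  5.1 -13.5]
1.16 [  5.9 -13.2]
1.1 [  6.7 -12.8]
1.04 [  7.4 -12.4]
0.98 [  8.1 -11.9]
0.92 [  8.8 -11.4]
0.86 [  9.5 -10.9]
0.8 [ 10.1 -10.3]
0.74 [10.7 -9.7]
0.68 [11.3 -9. ]
0.62 [11.8 -8.3]
0.56 [12.3 -7.6]
0.5 [12.7 -6.8]
0.44 [13.1 -6.1]
```

jog_arm([
  [[5, -13, 0, 0, 0, 0, 255], [3.4, -14, 0, 0, 0, 0.06, 255], [4.2, -13.8, 0, 0, 0, 0.06, 255], [5.1, -13.5, 0, 0, 0, 0.06, 255], [6, -13, 0, 0, 0, 0.06, 255], [6.7, -12.8, 0, 0, 0, 0.06, 255], [7.4, -12.4, 0, 0, 0, 0.06, 255], [8, -12, 0, 0, 0, 0.06, 255]],
])

```text
time_s: 18.65
position: [0.4253, 0.03, 0.0252]
ee_rot: [0.939, 0.345, 0.001, 0.001]
ft_force: [0.4, 0.7, 0.5]
opening: 0.0002
```

jog_arm([
  [[8.8, -11.4, 0, 0, 0, 0.06, 255], [9.5, -11, 0, 0, 0, 0.06, 255], [10, -10.3, 0, 0, 0, 0.06, 255], [10.7, -9.7, 0, 0, 0, 0.06, 255], [11.3, -9, 0, 0, 0, 0.06, 255], [11.8, -8.3, 0, 0, 0, 0.06, 255], [12.3, -7.6, 0, 0, 0, 0.06, 255], [0, 0, 0, 0, 0, 0, 255]],
])

```text
time_s: 19.65
position: [0.4997, -0.0373, 0.0251]
ee_rot: [0.847, 0.532, 0.001, 0.001]
ft_force: [-0.1, 0.7, -0.3]
opening: 0.0002
```

```bash
python3 - <<'E'
from h import *
s=read_state();print(s['position'],s['ee_rot'],s['ft_force'],s['q'])
f=grab_frame('wrist');g=grab_frame('top')
cv2.imwrite('pics/w7.png',np.hstack([cv2.resize(f['img'],(400,300)),cv2.resize(g['img'][100:300,120:387],(400,300))]))
E
```

```text
[ 0.49970918 -0.03728254  0.02505548] [8.46747758e-01 5.31992886e-01 8.41455346e-04 1.04673449e-03] [-0.14098485  0.66306883 -0.31353665] [-3.08663749e-01  5.44679303e-01  1.79243613e+00 -8.99747850e-05
  8.01791965e-01 -1.43050721e+00]
```

View pics/w7.png

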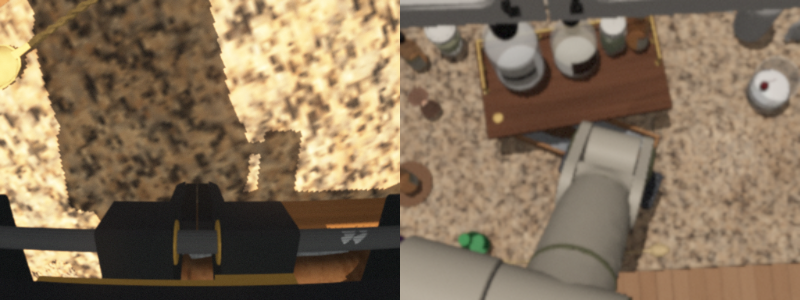

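The tray has swung to about 0.5 rad: its free end is near (650,130) in the right crop, just in front of the stand. I'll back off and turn the tool ready for the slanted push.

jog_arm([
  [[-20, 10, 10, 0, 0, 0, 255], [-20, 0, 50, 0, 0, 0, 255], [-10, -10, 50, 0, 0, -0.184, 255], [0, -15, 40, 0, 0, -0.184, 255], [0, -15, 0, 0, 0, -0.184, 255], [0, -15, 0, 0, 0, -0.184, 255], [0, -15, 0, 0, 0, -0.184, 255], [0, 0, 0, 0, 0, -0.184, 255]],
])

```text
time_s: 20.75
position: [0.4482, -0.0966, 0.174]
ee_rot: [1.0, 0.006, 0.0, 0.0]
ft_force: [0.2, 0.5, -0.1]
opening: 0.0004
```

jog_arm([
  [[0, 0, 0, 0, 0, -0.184, 255], [0, 0, 0, 0, 0, -0.184, 255], [0, 0, 0, 0, 0, -0.184, 255], [0, 0, 0, 0, 0, -0.184, 255], [0, 0, 0, 0, 0, -0.184, 255], [0, 0, 0, 0, 0, -0.184, 255], [0, 0, 0, 0, 0, -0.184, 255], [0, 0, 0, 0, 0, -0.184, 255]],
])

```text
time_s: 21.75
position: [0.4482, -0.0957, 0.174]
ee_rot: [0.746, -0.666, 0.0, -0.0]
ft_force: [-0.4, -0.2, 0.7]
opening: 0.0003
```

jog_arm([
  [[0, 0, 0, 0.018, -0.149, 0, 255], [0, 0, 0, 0.018, -0.149, 0, 255], [0, 0, 0, 0, 0, 0, 255]],
])

```text
time_s: 22.12
position: [0.4472, -0.0958, 0.1738]
ee_rot: [0.739, -0.657, 0.099, -0.112]
ft_force: [1.2, -0.5, 0.4]
opening: 0.0005
```

```bash
cat > st.py <<'E'
from h import *
from scipy.spatial.transform import Rotation as R
np.set_printoptions(precision=3,suppress=True)
s=read_state();M=R.from_quat(s['ee_rot']).as_matrix();z=M[:,2]
print('t',s['time_s'],'p',s['position'],'q',s['q'],'F',s['ft_force'])
print('toolz elev',np.degrees(np.arcsin(-z[2])),'head',np.degrees(np.arctan2(z[1],z[0])),'jaw',M[:,0])
E
python3 st.py
```

```text
t 22.125 p [ 0.447 -0.096  0.174] q [-0.576  0.098  1.981  0.255  0.847  0.729] F [ 1.205 -0.456  0.422]
toolz elev 72.8566118274084 head 6.881164296365587 jaw [ 0.117 -0.993 -0.001]
```

jog_arm([
  [[15, -5, 0, 0.018, -0.149, 0, 255], [15, -5, 0, 0.018, -0.149, 0, 255], [15, -5, 0, 0.018, -0.149, 0, 255], [0, 0, 0, 0.012, -0.099, 0, 255], [0, 0, 0, 0, 0, 0, 255]],
])

```text
time_s: 22.75
position: [0.4909, -0.108, 0.173]
ee_rot: [0.687, -0.608, 0.26, -0.301]
ft_force: [-0.3, 0.4, -0.0]
opening: 0.0006
```

```bash
python3 st.py
```

```text
t 22.75 p [ 0.491 -0.108  0.173] q [-0.752  0.111  2.193  1.232  0.642 -0.271] F [-0.309  0.448 -0.017]
toolz elev 43.14289809117183 head 7.638410194900207 jaw [ 0.126 -0.992 -0.008]
```

```bash
python3 - <<'E'
from arc import *
hd=np.array([np.cos(sy),np.sin(sy)])
for ph in [.6,.55,.5,.4,.3,.2,.1,.03,0]:
    w=tray(ph,-54,-113); print(ph,w, w-hd*(.006+.017*np.tan(ph)), tray(ph,-54,-155))
E
```

```text
0.6 [ 0.49054257 -0.0539567 ] [ 0.47303626 -0.0560442 ] [ 0.47109877 -0.0911849 ]
0.55 [ 0.50203497 -0.06004353] [ 0.4857277  -0.06198806] [ 0.48447611 -0.09819699]
0.5 [ 0.51381722 -0.06554838] [ 0.49863762 -0.06735843] [ 0.49818718 -0.10453173]
0.4 [ 0.53813283 -0.07475855] [ 0.52503812 -0.07632   ] [ 0.52647272 -0.11510755]
0.3 [ 0.56324645 -0.0814952 ] [ 0.55206693 -0.08282828] [ 0.55567277 -0.12280669]
0.2 [ 0.58890715 -0.08569102] [ 0.57952753 -0.08680947] [ 0.58549557 -0.12755223]
0.1 [ 0.61485853 -0.08730408] [ 0.60720705 -0.08821646] [ 0.61564315 -0.12929675]
0.03 [ 0.63305865 -0.08688681] [ 0.62659429 -0.08765763] [ 0.63677843 -0.12872176]
0 [ 0.64084131 -0.08631826] [ 0.63488351 -0.08702869] [ 0.64581427 -0.12802282]
```

jog_arm([
  [[-25, 20, 0, 0, 0, 0, 255], [-30, 20, 0, 0, 0, 0, 255], [0, 3, -50, 0, 0, 0, 255], [0, 0, -50, 0, 0, 0, 255], [0, 0, -35, 0, 0, 0, 255], [0, 0, -16, 0, 0, 0, 255], [0, 0, 0, 0, 0, 0, 255]],
])

```text
time_s: 23.62
position: [0.439, -0.0645, 0.0445]
ee_rot: [0.687, -0.605, 0.26, -0.307]
ft_force: [0.2, -0.4, -0.3]
opening: 0.0005
```

```bash
python3 st.py
```

```text
t 23.625 p [ 0.439 -0.065  0.044] q [-0.777  0.406  2.449  1.952  0.684 -1.188] F [ 0.237 -0.414 -0.269]
toolz elev 42.59659122982548 head 8.342451758624918 jaw [ 0.133 -0.991 -0.013]
```

jog_arm([
  [[6, 0, -8, 0, 0, 0, 255], [6, 0, -8, 0, 0, 0, 255], [6, 0, -8, 0, 0, 0, 255], [0, 0, 0, 0, 0, 0, 255]],
])

```text
time_s: 24.12
position: [0.4569, -0.065, 0.0211]
ee_rot: [0.687, -0.605, 0.262, -0.306]
ft_force: [0.6, -0.8, -0.4]
opening: 0.0004
```

```bash
python3 st.py
```

```text
t 24.125 p [ 0.457 -0.065  0.021] q [-0.729  0.509  2.403  2.072  0.697 -1.283] F [ 0.617 -0.758 -0.374]
toolz elev 42.53390684492355 head 8.07100408569696 jaw [ 0.132 -0.991 -0.01 ]
```

jog_arm([
  [[12, -2, 0, 0, 0, 0, 255], [14, -2, 0, 0, 0, 0, 255], [14, -3, 0, 0, 0, 0, 255], [14, -3, 0, 0, 0, 0, 255], [14, -3, 0, 0, 0, 0, 255], [14, -3, 0, 0, 0, 0, 255], [14, -3, 0, 0, 0, 0, 255], [14, -2, 0, 0, 0, 0, 255]],
])

```text
time_s: 25.12
position: [0.5673, -0.0865, 0.0215]
ee_rot: [0.687, -0.605, 0.262, -0.305]
ft_force: [-0.9, -1.1, -0.1]
opening: 0.0002
```

```bash
python3 st.py; python3 - <<'E'
from h import *
f=grab_frame('scene')
cv2.imwrite('pics/w8.png',cv2.resize(f['img'][120:280,140:353],(800,600)))
E
```

```text
t 25.125 p [ 0.567 -0.086  0.021] q [-0.575  0.598  2.093  1.977  0.552 -0.985] F [-0.914 -1.05  -0.127]
toolz elev 42.54983777237408 head 7.930756477550378 jaw [ 0.13  -0.991 -0.009]
```

View pics/w8.png

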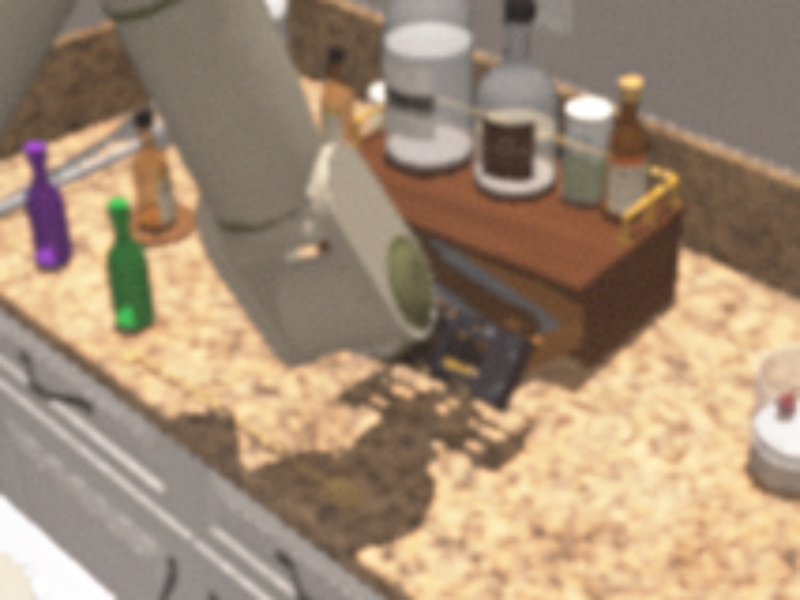

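The tray is nearly in, with its free end at (560,330) and the muddler inside it. The bottle stands on the coaster at (155,190). I'll push on.

jog_arm([
  [[12, -1, 0, 0, 0, 0, 255], [12, -1, 0, 0, 0, 0, 255], [10, 0, 0, 0, 0, 0, 255], [8, 0, 0, 0, 0, 0, 255], [6, 0, 0, 0, 0, 0, 255], [0, 0, 0, 0, 0, 0, 255]],
])

```text
time_s: 25.92
position: [0.6145, -0.0881, 0.0209]
ee_rot: [0.687, -0.605, 0.262, -0.305]
ft_force: [0.1, 0.8, -1.1]
opening: 0.0005
```

jog_arm([
  [[4, 0, 0, 0, 0, 0, 255], [4, 0, 0, 0, 0, 0, 255], [4, 0, 0, 0, 0, 0, 255], [3, 0, 0, 0, 0, 0, 255], [0, 0, 0, 0, 0, 0, 255]],
])

```text
time_s: 26.55
position: [0.6295, -0.0883, 0.0209]
ee_rot: [0.687, -0.605, 0.262, -0.305]
ft_force: [1.0, -0.1, -0.5]
opening: 0.0006
```

jog_arm([
  [[2, 0, 0, 0, 0, 0, 255], [2, 0, 0, 0, 0, 0, 255], [0, 0, 0, 0, 0, 0, 255]],
])

```text
time_s: 26.92
position: [0.6334, -0.0883, 0.0209]
ee_rot: [0.687, -0.605, 0.262, -0.305]
ft_force: [0.2, 0.1, 0.0]
opening: 0.0004
```

jog_arm([
  [[2, 0, 0, 0, 0, 0, 255], [1, 0, 0, 0, 0, 0, 255], [0, 0, 0, 0, 0, 0, 255]],
])

```text
time_s: 27.3
position: [0.6363, -0.0882, 0.0209]
ee_rot: [0.687, -0.605, 0.262, -0.305]
ft_force: [-0.8, 0.2, 0.7]
opening: -0.0
```

jog_arm([
  [[2, 0, 0, 0, 0, 0, 255], [1, 0, 0, 0, 0, 0, 255], [0, 0, 0, 0, 0, 0, 255]],
])

```text
time_s: 27.68
position: [0.6377, -0.088, 0.0204]
ee_rot: [0.687, -0.606, 0.261, -0.304]
ft_force: [-23.3, -0.0, 13.3]
opening: 0.0003
```

```bash
python3 st.py; python3 - <<'E'
from h import *
f=grab_frame('wrist');g=grab_frame('scene')
C=cloud(g)
cv2.imwrite('pics/w9.png',np.hstack([cv2.resize(f['img'],(400,300)),cv2.resize(g['img'][140:260,200:360],(400,300))]))
E
```

```text
t 27.675 p [ 0.638 -0.088  0.02 ] q [-0.492  0.675  1.895  1.865  0.47  -0.775] F [-23.298  -0.049  13.331]
toolz elev 42.72026709999294 head 7.983909064060511 jaw [ 0.13  -0.991 -0.01 ]
```

View pics/w9.png

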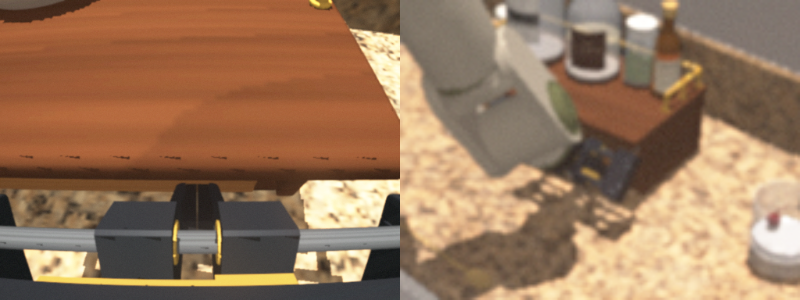

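The push force rose to -23 N in x at the predicted home position, so the tray is on its stop. The views show only the finger tips reaching in under the board. I'll back out.

jog_arm([
  [[-5, 0, 0, 0, 0, 0, 255], [-25, -2, 0, 0, 0, 0, 255], [-40, -5, 0, 0, 0, 0, 255], [-40, -5, 0, 0, 0, 0, 255], [-40, -5, 20, 0, 0, 0, 255], [-20, 0, 40, 0, 0, 0, 255], [0, 0, 30, 0, 0, 0, 255], [0, 0, 0, 0, 0, 0, 255]],
])

```text
time_s: 28.78
position: [0.4699, -0.1061, 0.1128]
ee_rot: [0.687, -0.604, 0.264, -0.305]
ft_force: [0.4, -0.5, -0.4]
opening: 0.0004
```

```bash
python3 st.py; python3 - <<'E'
from h import *
from arc import *
f=grab_frame('wrist');g=grab_frame('scene')
hd=np.array([np.cos(sy),np.sin(sy)]);o=np.array([.698,.0263])
for n,fr in(('w',f),('s',g)):
    C=cloud(fr).reshape(-1,3);C=C[np.isfinite(C[:,0])];d=C[:,:2]-o
    X=d@hd;Y=d@np.array([-hd[1],hd[0]])
    for y0 in range(-140,160,40):
        m=(abs(Y-y0/1000)<.015)&(C[:,2]>.015)&(C[:,2]<.042)&(X>-.2)&(X<.0)
        if m.sum()>5: print(n,y0,m.sum(),np.percentile(X[m],[5,50,95]))
    m=(np.hypot(C[:,0]-.52,C[:,1]-.376)<.06)&(C[:,2]>.13)&(C[:,2]<.16)
    if m.sum(): print(n,'cap',m.sum(),np.median(C[m],0))
cv2.imwrite('pics/w10.png',np.hstack([cv2.resize(f['img'],(400,300)),cv2.resize(g['img'][110:260,100:300],(400,300))]))
E
```

```text
t 28.775 p [ 0.47  -0.106  0.113] q [-0.801  0.23   2.305  1.529  0.638 -0.683] F [ 0.353 -0.463 -0.436]
toolz elev 42.39841523580956 head 7.732267744412204 jaw [ 0.13  -0.991 -0.005]
w -140 607 [-0.06817732 -0.06661289 -0.0058822 ]
w -100 859 [-0.06821341 -0.06685524 -0.02450838]
w -60 877 [-0.06830092 -0.06666317 -0.02190567]
w -20 897 [-0.06876548 -0.06708859 -0.01946157]
w 20 900 [-0.06853098 -0.066945   -0.01947232]
w 60 756 [-0.06871702 -0.06719233 -0.02891087]
w 100 697 [-0.06869035 -0.06737657 -0.00968048]
w 140 828 [-0.06868229 -0.03310271 -0.00333108]
s -140 64 [-0.06827288 -0.06142961 -0.02329226]
s -100 61 [-0.06831975 -0.06460471 -0.02402349]
s -60 62 [-0.06827891 -0.0650892  -0.0178036 ]
s -20 56 [-0.06895487 -0.06481137 -0.01564702]
s 20 63 [-0.06802213 -0.06329592 -0.01679067]
s 60 48 [-0.06934    -0.06487086 -0.02854439]
s 100 44 [-0.06895568 -0.06494709 -0.01272004]
s 140 36 [-0.02899948 -0.01625979 -0.00327256]
```

View pics/w10.png

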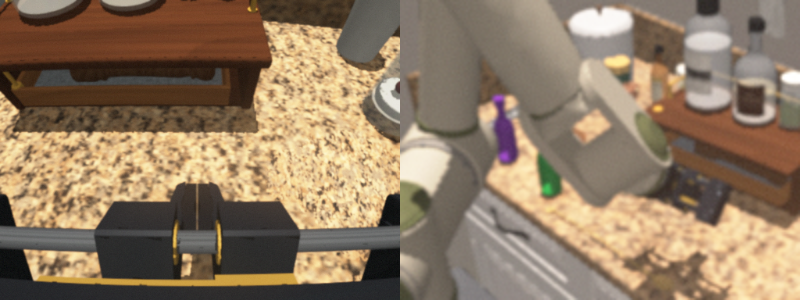

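The tray is home: its front wall lies parallel to the stand across the full width, and the muddler shows inside at about (140,72). One last numeric check of the bottle from the top camera, then I hand in.

```bash
python3 - <<'E'
from h import *
import pickle
def chk(g,n):
    C=cloud(g).reshape(-1,3)
    for nm,c,z0,z1,r in(('cap',(.52,.376),.13,.16,.05),('glass',(.666,-.375),.02,.11,.06),('jig',(.68,.33),.06,.1,.05)):
        m=(np.hypot(C[:,0]-c[0],C[:,1]-c[1])<r)&(C[:,2]>z0)&(C[:,2]<z1);print(n,nm,m.sum(),np.median(C[m],0) if m.sum() else '')
chk(pickle.load(open('F.pkl','rb'))['top'],'start');chk(grab_frame('top'),'now')
job_done()
E
```

```text
start cap 0 
start glass 1007 [ 0.67856252 -0.38305911  0.05094659]
start jig 118 [0.68850703 0.34295823 0.07450247]
now cap 69 [0.51851658 0.37123531 0.14509815]
now glass 1008 [ 0.6788676  -0.38306129  0.05066182]
now jig 118 [0.68869168 0.34330674 0.07468293]
the job is handed in; nothing more can be done
```

The muddler is in the tray, the tray is swung home under the stand, and the bitters bottle stands on the coaster. I handed the job in at about 29 s of the 72 s allowed; no verdict was reported.

- **Bottle:** I gripped it by the neck and set it down on the coaster. The last top view puts its cap at (0.519, 0.371) and 145 mm high, about 5 mm from the coaster's centre at (0.520, 0.376), so it is upright.
- **Muddler:** I laid it on the tray floor with the tray at about 1.4 rad. After the push it was still visible inside the tray; I did not measure its position there.
- **Tray:** I pushed it with the tool upright down to about 0.55 rad, then with the tool slanted under the board until it met its stop at about 23 N. Measured along the stand, its front wall is parallel to within about 1 mm. The wall reads 2–3 mm further in than the nominal 70 mm, which is close to the camera accuracy.
- **Glass and jigger:** both are within 0.5 mm of where they started.
- **Robot:** it was clear of everything at hand-in.

No check failed. One slanted descent stopped about 22 mm short, and I made that up in the next moves.

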